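One turn of the bar feeder's hand wheel

ROBOT

A 7-joint arm with a two-finger parallel gripper is mounted at the origin on a cart in front of the work surface, level with it; the furniture and walls round the work are solid. World frame = base frame: x ahead of the robot, y to its left, z up, the work surface at z = 0. Lengths are in m, angles in rad, forces in N, time in s.
With the tool pointing down it reaches from about 0.4 to 0.925 m from the base axis. Payload 5.6 kg.
Tool frame: the origin (TCP) lies at the very end of the fingers, on their centre line; the grasp point (between the pads) lies 19 mm behind it (arm.hold_point_z is the z of the grasp point in the tool frame, in m); z points along the fingers, y is the line along which they close (so a half turn about z gives the same grasp; the last joint's range is limited). The gripper opens to 85 mm and grips with 20 to 120 N. Pads are 22 mm wide; open, the fingers measure 114 mm over their backs; the gripper's body (76 mm by 85 mm) begins 54 mm behind the grasp point. The pads swing forward as they close: fully open they stand 13 mm farther back than shut.
Start: joints at [-0.043, 0.468, -0.012, 1.603, 0.006, 1.071, -0.056], TCP at [0.65, -0, 0.231] pointing down, gripper open.
Joint ranges: [-2.53, 2.53], [-0.31, 2.02], [-1.57, 1.55], [0.28, 2.44], [-1.29, 4.43], [0.15, 1.84], [-2.92, 2.92]. Speed limits (rad/s): [2.57, 2.57, 3.14, 3.14, 3.14, 3.14, 3.14].

INTERFACE

Orientations are given as a unit quaternion [w, x, y, z].
In Python, from workcell import arm, eyes gives the robot as it stands.
- The arm moves only by the tool carry_out, never from a script. Its argument "increments" is a list of rows, each a list of 4 numbers: the shift along the tool's x, y, z in m, then the turn about the tool's z in rad. A call has 1 to 8 rows; each row is the pose to reach, as a shift and turn from the pose commanded when the call began, along the tool's axes at that moment; what a row does not reach only later rows make up. A row lasts 1/10 s, in which the tool goes at most 50 mm and 8.59 degrees, less where a joint would pass 70% of its speed; a pose out of reach is approached as far as the arm can. A call with a gripper value outside its range is refused whole. "fingers" is the opening, from 0 (shut) to 1 (fully open), set as the call begins (left out, the last holds). The fingers move at their own pace and stop on an object; the grip force is fixed at half the most. Time passes only in rows, so rows that repeat a pose let the fingers close. It gives the time, the measured TCP pose, the force, the opening and the grip force at its end, in the units of the state.
- arm.sense(): the state, without advancing time (a new reading comes with each control period).
- eyes.capture(name): name is "scene" or "side" or "wrist"; returns a dict with "image" (400x640x3 uint8, blue, green, red), "fx", "fy", "cx", "cy" (pixels), "view" (4x4, takes a point from world to camera coordinates). Camera axes: x right, y up, looking along -z (the intrinsics and any distortion apply to the point x, -y, -z); pixel columns grow to the right and rows downward; lengths in m; the calibration is good to about 2 mm. The wrist camera is an equidistant fisheye: a pixel r from the principal point sees the ray r / f radians off the axis. A picture is of the moment at which its call begins. There is no depth.
- arm.close_job(): hands the job in; it is judged then, once.
The state is a dict: "time_s": time; "joint_pos": joint angles; "joint_vel": joint speeds; "joint_torque": joint torques, N m; "eef_pos": TCP position; "tcp_rot": TCP orientation; "contact_force": force on the tool from outside, world axes, zero at the start; "moment": the same for the moment, N m; "opening": finger opening in m; "grip_force": force on a finger pad.
Only numpy, scipy, OpenCV 4.12 (cv2) and the standard library are available. Lean on these libraries where they do the work, as an engineer would, in place of code of your own. Each camera call takes 0.05 s, during which the arm holds its last target. There are 200 camera calls.

TASK

Feed the bar on for its next stitch weld: gently push the feeder's hand wheel round by its upright handle, clockwise as seen from above, through exactly one full turn, so that the handle stands again where it was at the start. Only push the handle with the fingers, do not grip it, and leave the bar to the feeder. Do not disturb the other things on the table.

Things in the scene. Friction and masses are not known exactly. Their poses are not given: they have to be found in the camera images.
- feed_wheel (a joint): Angle of the hand wheel in rad, growing CLOCKWISE seen from above; one turn is 2 pi. It starts between -0.9 and 0.9 (at 0 the handle lies on the feeder's own -x side of the axis). It turns stiffly against friction (about 4 N pushed at the handle) and stays where it is left; no detent, the stops lie far beyond one turn.
- handle_top (a point): Centre of the top of the wheel's only upright handle: a black round grip of 24 mm diameter (20 mm at its foot) that stands on the rim above one spoke, 70 mm from the wheel's axis, free to revolve on its own pin. The top is 156 mm above the table; the grip's foot is at the rim top, 101 mm.
- handle: The same black upright handle; origin on its own centre line, 94 mm above the table (62 mm below the top).
- wheel_axis (a point): Point on the vertical axis of the hand wheel, at its hub, 104 mm above the table; fixed. The wheel is level, of steel: rim with centre-line radius 70 mm and outer radius 77 mm, its top 101 mm above the table; three spokes; hub of radius 18 mm, whose nut ends 110 mm above the table.
- feeder: The whole bar feeder, fixed to the table: square steel foot 125 x 125 mm with a grey gearbox 70 x 70 mm under the wheel, and a channel 44 mm wide and 22 mm high that runs from it along the feeder's own +y to 275 mm from the axis. Origin on the wheel's axis at table height; z up.
- feed_bar: Dark flat steel bar 16 x 110 x 8 mm, loose in the channel, its length along it. Origin at the centre of its underside. A steel pusher block driven by the wheel (25 mm per turn clockwise, away from the wheel) shoves it along; it is not to be touched.
- pipe_piece: Bystander: rusty pipe offcut standing upright, 43 mm diameter, 56 mm high, beside the channel. Origin under its centre.
- nozzle: Bystander: gas nozzle 21 x 68 x 21 mm lying beside the channel.
- big_nut: Bystander: hexagon nut 34 x 30 x 16 mm lying between robot and feeder.
- tin: Bystander: dark grey lidded tin, 74 mm diameter, 69 mm high, at the left.
- disc: Bystander: flap disc, 99 mm diameter, 11 mm thick, lying at the right front.
- locking_pliers: Bystander: locking pliers 46 x 219 x 17 mm at the right.
- combination_pliers: Bystander: yellow-handled pliers 51 x 179 x 12 mm at the right.
- cold_chisel: Bystander: cold chisel 24 x 185 x 16 mm at the left front.

How it is judged:
On the way, in this order (a step that is already met when the one before it is completed fails the run):
1. the handle is pushed round past the first quarter turn, clockwise (distance of handle_top from where it was at the start of the episode above 0.09 m and value of joint feed_wheel between 0.3 and 3.3 rad and contact force between the fingers and handle above 0.3 N).
2. the handle is pushed on past the far side (distance of handle_top from where it was at the start of the episode above 0.125 m and value of joint feed_wheel above 2.4 rad and contact force between the fingers and handle above 0.3 N).
3. the handle is pushed on into the last quarter turn (distance of handle_top from where it was at the start of the episode below 0.097 m and value of joint feed_wheel above 3.5 rad and contact force between the fingers and handle above 0.3 N).
At the end, for the whole second after the job is handed in: The wheel has been turned clockwise through one full turn: its handle is back within 12 mm (about 10 degrees) of where it started, at rest, and the bar lies in its channel, fed on by the pusher (8 to 40 mm) (distance of handle_top from where it was at the start of the episode below 0.012 m and value of joint feed_wheel between 4.8 and 7.8 rad and velocity of joint feed_wheel between -0.05 and 0.05 rad/s and distance of feed_bar from where it was at the start of the episode between 0.008 and 0.04 m and z of feed_bar in the frame of feeder below 0.013 m); the robot touches nothing.
It fails at once if the wheel is turned well past one turn, or well back the wrong way (value of joint feed_wheel above 8 rad or value of joint feed_wheel below -1.6 rad).
It fails at once if the handle is gripped or struck hard (over 35 N) (contact force between the fingers and handle above 35 N).
It fails at once if the robot touches the bar (contact force between any of the arm, the fingers and feed_bar above 0.5 N).
It fails at once if the bar is lifted out of its channel (z of feed_bar in the frame of feeder above 0.02 m).
It fails at once if a bystander is moved by more than 20 mm (distance of any of pipe_piece, nozzle, big_nut, tin, disc, locking_pliers, combination_pliers, cold_chisel from where it was at the start of the episode above 0.02 m).
It also fails if it takes over 56 s, if anything falls off the work surface, if the arm or the gripper's body presses on something with over 40 N, if the wrist force passes 120 N, or if a joint passes its speed limit or range.

## Working session

There is one attempt and no reset: what is moved stays moved. The work goes in short steps, Python scripts to look and compute and a tool call to move; the robot and the scene stay as the last step left them, time stands still between calls to the robot, and variables do not carry over. Pictures are saved under pics/ and viewed, at most 10 in all, crops included, and the job is handed in when it is done.

Besides the shell and the picture viewer there is one more tool, called after "Call:" as name(argument=value, ...) on one line, values as JSON. carry_out: Moves the arm, as the interface text tells. Its arguments: {"type":"object","properties":{"increments":{"type":"array","items":{"type":"array","items":{"type":"number"}}},"fingers":{"type":"number"}},"required":["increments"]}

```bash
ls; mkdir -p pics; cat > h.py <<'E'
import cv2,numpy as np
from workcell import arm,eyes
def ray(c,u,v):
    # scene/side pinhole
    d=np.array([(u-c['cx'])/c['fx'],-(v-c['cy'])/c['fy'],-1.])
    V=np.array(c['view']);R=V[:3,:3];o=-R.T@V[:3,3]
    return o,R.T@d
def onplane(c,u,v,z):
    o,d=ray(c,u,v);return o+d*(z-o[2])/d[2]
def proj(c,p):
    q=np.array(c['view'])@np.append(p,1);return c['cx']+c['fx']*q[0]/-q[2],c['cy']-c['fy']*q[1]/-q[2]
E
python3 - <<'E'
from h import *
import pickle
for n in('scene','side'):
    c=eyes.capture(n);pickle.dump(c,open(n+'.pkl','wb'));cv2.imwrite(f'pics/{n}0.png',c['image']);print(n,c.keys(),c['fx'],np.round(c['view'],3))
s=arm.sense();print(s)
E
```

```text
pics
scene dict_keys(['image', 'fx', 'fy', 'cx', 'cy', 'view']) 457.9179973902815 [[ 0.807 -0.59   0.013 -0.372]
 [ 0.427  0.599  0.677 -0.366]
 [-0.407 -0.542  0.735 -1.102]
 [ 0.     0.     0.     1.   ]]
side dict_keys(['image', 'fx', 'fy', 'cx', 'cy', 'view']) 453.6781904770767 [[ 0.997 -0.069 -0.025 -0.528]
 [ 0.055  0.475  0.878 -0.156]
 [-0.049 -0.877  0.477 -1.135]
 [ 0.     0.     0.     1.   ]]
{'time_s': 0.1, 'joint_pos': array([-0.04298508,  0.4683194 , -0.01157985,  1.60355594,  0.00603785,
        1.07142159, -0.05629418]), 'joint_vel': array([-0.00028829, -0.00303731, -0.00098972, -0.00236783,  0.00047605,
       -0.00016674,  0.00126129]), 'joint_torque': array([ 1.06754396e-03, -5.33521950e+01,  2.19214533e-02, -2.51963443e+01,
        1.15740488e-02,  4.25570266e-03,  1.47225879e-06]), 'eef_pos': array([ 6.49477826e-01, -1.01123825e-04,  2.30403837e-01]), 'tcp_rot': array([-5.30590876e-04,  7.07133328e-01,  7.07079740e-01, -6.45533810e-04]), 'contact_force': array([0.4218258 , 0.72333182, 0.28048333]), 'moment': array([ 0.01412117, -0.01297408,  0.03086466]), 'grip_force': 0.0, 'opening': 0.0855584596453085}
```

View pics/scene0.png

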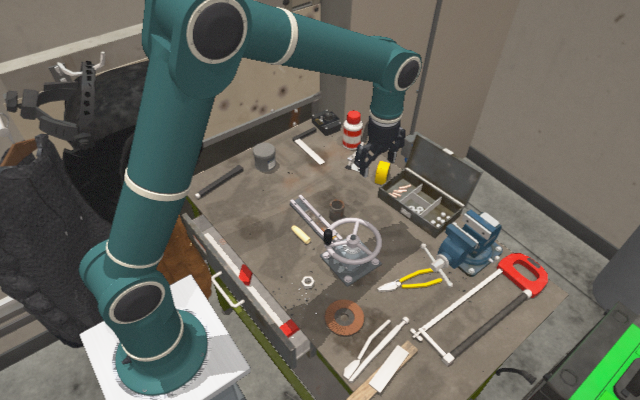

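View pics/side0.png

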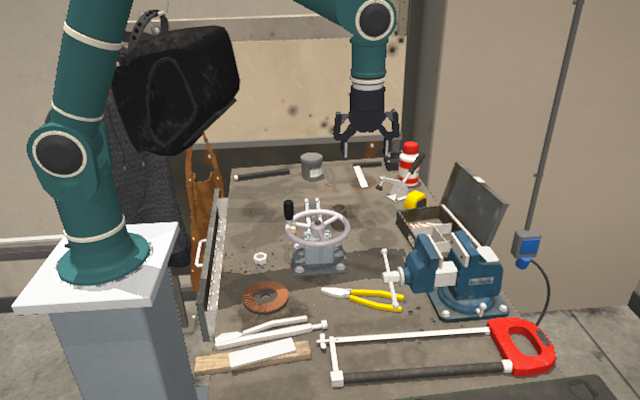

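The scene view shows the wheel around (355,241) with its black handle at (328,236). In the side view the wheel is at (318,229) and the handle at (289,210). The channel runs away to the left and rear. I'll measure both more precisely.

```bash
python3 - <<'E'
from h import *
import pickle
from scipy.optimize import least_squares
C={n:pickle.load(open(n+'.pkl','rb')) for n in('scene','side')}
box={'scene':(310,215,345,255),'side':(278,192,300,226)}
R={}
for n,(a,b,c_,d) in box.items():
    im=C[n]['image'];m=(im.max(2)<45).astype(np.uint8)
    mm=np.zeros_like(m);mm[b:d,a:c_]=m[b:d,a:c_]
    k,l,s,ce=cv2.connectedComponentsWithStats(mm);i=1+s[1:,4].argmax();print(n,s[i],ce[i])
    R[n]=ce[i]
# triangulate handle grip centroid
A=[];B=[]
for n in C:
    o,d=ray(C[n],*R[n]);d/=np.linalg.norm(d);P=np.eye(3)-np.outer(d,d);A.append(P);B.append(P@o)
p=np.linalg.lstsq(np.vstack(A),np.hstack(B),rcond=None)[0];print('handle centre',p)
for n in C: print(n,proj(C[n],p)-R[n], 'plane128',onplane(C[n],*R[n],.128))
ims=[cv2.resize(C['scene']['image'][190:290,280:410],None,fx=4.5,fy=4.5,interpolation=2)[:450],cv2.resize(C['side']['image'][185:285,255:375],None,fx=4.5,fy=4.5,interpolation=2)]
cv2.imwrite('pics/a.png',cv2.resize(np.vstack([np.hstack(ims)]),(800,320)))
E
```

```text
scene [324 232   8  13  78] [327.34615385 238.20512821]
side [284 200   9  20 142] [288.14788732 210.05633803]
handle centre [ 0.46390852 -0.03742414  0.12817936]
scene [ 0.17638997 -0.39832852] plane128 [ 0.46285253 -0.03808027  0.128     ]
side [-0.33879209  0.33631675] plane128 [ 0.46471945 -0.03564202  0.128     ]
```

View pics/a.png

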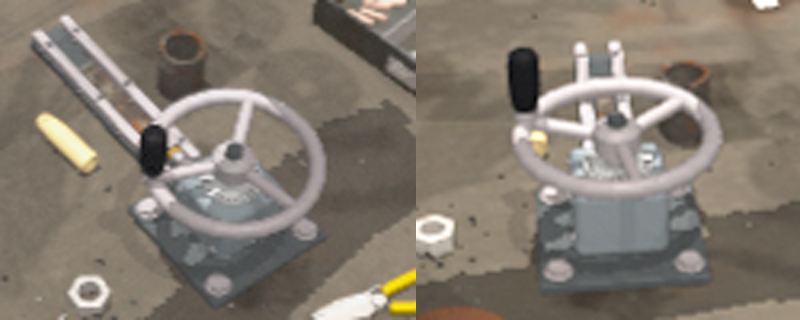

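```bash
python3 - <<'E'
from h import *
import pickle
C={n:pickle.load(open(n+'.pkl','rb')) for n in('scene','side')}
R={'scene':(353.1,237.2),'side':(317.8,222.8)}
A=[];B=[]
for n in C:
    o,d=ray(C[n],*R[n]);d/=np.linalg.norm(d);P=np.eye(3)-np.outer(d,d);A.append(P);B.append(P@o);print(onplane(C[n],*R[n],.108))
p=np.linalg.lstsq(np.vstack(A),np.hstack(B),rcond=None)[0];print('nut',p)
# rim check: circle R=77/70/63 at z .096 about nut, side view extents
for n in C:
    for r in (.063,.077):
        q=np.array([proj(C[n],[p[0]+r*np.cos(t),p[1]+r*np.sin(t),.095]) for t in np.linspace(0,6.28,100)])
        print(n,r,q.min(0).round(1),q.max(0).round(1))
h=np.array([.464,-.037]);print(np.hypot(*(h-p[:2])),np.degrees(np.arctan2(*(h-p[:2])[::-1])))
E
```

```text
[ 0.52970151 -0.06293213  0.108     ]
[ 0.53176844 -0.06745653  0.108     ]
nut [ 0.53215112 -0.06044263  0.10358345]
scene 0.063 [329.2 220.9] [376.7 258.8]
scene 0.077 [323.9 217. ] [381.9 263.3]
side 0.063 [291.  212.2] [344.8 241.2]
side 0.077 [285.  209.3] [350.8 244.8]
0.072070328499926 161.01780497869228
```

The axis is at about (0.531,-0.064) and the handle at (0.464,-0.037), a radius of 72 mm, which agrees with the 70 mm given. The rim and nut match the text. I'll push with shut fingers at z≈0.13, with the tool orientation constant and the tip following the circle behind the handle.

Call:
carry_out(increments=[[-0.012,-0.03,0],[-0.024,-0.065,0],[-0.04,-0.105,0],[-0.055,-0.145,0],[-0.068,-0.18,0],[-0.079,-0.2,0],[-0.079,-0.203,0],[-0.079,-0.203,0]], fingers=0)

```text
invalid input
```

Call:
carry_out(increments=[[-0.012,-0.03,0,0],[-0.024,-0.065,0,0],[-0.04,-0.105,0,0],[-0.055,-0.145,0,0],[-0.068,-0.18,0,0],[-0.079,-0.2,0,0],[-0.079,-0.203,0,0],[-0.079,-0.203,0,0]], fingers=0)

```text
time_s: 0.9
eef_pos: [0.4471, -0.079, 0.2315]
tcp_rot: [0.0, 0.707, 0.707, 0.0]
contact_force: [-0.4, 1.3, -0.3]
opening: -0.0002
grip_force: 0.0
```

Call:
carry_out(increments=[[0,0,0.02,0],[0,0,0.045,0],[0,0,0.07,0],[0,0,0.09,0],[0,0,0.1,0],[0,0,0.101,0]])

```text
time_s: 1.5
eef_pos: [0.447, -0.0784, 0.129]
tcp_rot: [-0.001, 0.707, 0.707, -0.001]
contact_force: [0.7, -0.1, -0.2]
opening: 0.0001
grip_force: 0.0
```

```bash
python3 - <<'E'
from h import *
ims=[]
for n in('scene','wrist'):
    c=eyes.capture(n);im=c['image']
    ims.append(cv2.resize(im[170:290,260:420],(533,400)) if n=='scene' else cv2.resize(im,(640,400))[:,:])
cv2.imwrite('pics/b.png',cv2.resize(np.hstack(ims),(800,273)))
# plan: finger waypoints, world deltas
C=np.array([.531,-.064]);r=.071
print(arm.sense()['eef_pos'])
for a in range(195,-190,-20):
    p=C+r*np.array([np.cos(np.radians(a)),np.sin(np.radians(a))]);print(a,p.round(4))
E
```

```text
[ 0.44781954 -0.07876193  0.1305123 ]
195 [ 0.4624 -0.0824]
175 [ 0.4603 -0.0578]
155 [ 0.4667 -0.034 ]
135 [ 0.4808 -0.0138]
115 [5.01e-01 3.00e-04]
95 [0.5248 0.0067]
75 [0.5494 0.0046]
55 [ 0.5717 -0.0058]
35 [ 0.5892 -0.0233]
15 [ 0.5996 -0.0456]
-5 [ 0.6017 -0.0702]
-25 [ 0.5953 -0.094 ]
-45 [ 0.5812 -0.1142]
-65 [ 0.561  -0.1283]
-85 [ 0.5372 -0.1347]
-105 [ 0.5126 -0.1326]
-125 [ 0.4903 -0.1222]
-145 [ 0.4728 -0.1047]
-165 [ 0.4624 -0.0824]
-185 [ 0.4603 -0.0578]
```

View pics/b.png

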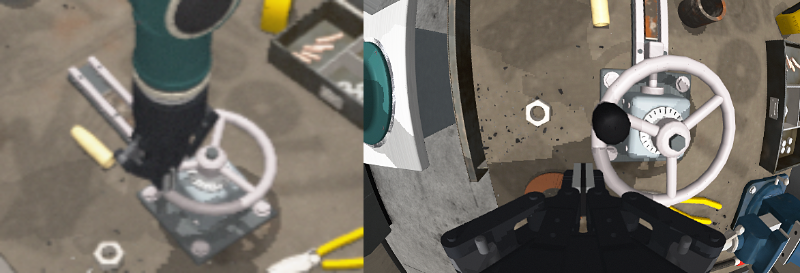

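The wrist view shows the shut fingertips at (583,170), clear of the handle at (610,123) and behind it for a clockwise push. I'll print the row table in tool axes for 3° steps.

```bash
cat > plan.py <<'E'
import numpy as np,sys
C=np.array([.531,-.064]);r=.071
def P(a): return (C+r*np.array([np.cos(np.radians(a)),np.sin(np.radians(a))])).round(3)
def rows(start,angs): # world xy start -> tool rows
    return [[round(float(P(a)[1]-start[1]),3),round(float(P(a)[0]-start[0]),3),0,0] for a in angs]
if __name__=='__main__':
    s=np.array([.4465,-.079]);a0=192
    s0=s
    print(192,rows(s,[192,189,186,183,180,177,174,171]));a0=171
    while a0>-165:
        print(a0,rows(P(a0),[a0-3*i for i in range(1,9)]));a0-=24
E
python3 plan.py
```

```text
192 [[0.0, 0.016, 0, 0], [0.004, 0.015, 0, 0], [0.008, 0.014, 0, 0], [0.011, 0.014, 0, 0], [0.015, 0.014, 0, 0], [0.019, 0.014, 0, 0], [0.022, 0.014, 0, 0], [0.026, 0.015, 0, 0]]
171 [[0.004, 0.001, 0, 0], [0.007, 0.001, 0, 0], [0.011, 0.002, 0, 0], [0.014, 0.004, 0, 0], [0.018, 0.005, 0, 0], [0.021, 0.007, 0, 0], [0.024, 0.009, 0, 0], [0.028, 0.01, 0, 0]]
147 [[0.003, 0.003, 0, 0], [0.006, 0.005, 0, 0], [0.009, 0.007, 0, 0], [0.011, 0.01, 0, 0], [0.014, 0.012, 0, 0], [0.016, 0.015, 0, 0], [0.018, 0.018, 0, 0], [0.021, 0.021, 0, 0]]
123 [[0.001, 0.004, 0, 0], [0.003, 0.007, 0, 0], [0.005, 0.01, 0, 0], [0.006, 0.014, 0, 0], [0.008, 0.017, 0, 0], [0.009, 0.021, 0, 0], [0.009, 0.024, 0, 0], [0.01, 0.028, 0, 0]]
99 [[0.001, 0.004, 0, 0], [0.001, 0.007, 0, 0], [0.001, 0.011, 0, 0], [0.001, 0.015, 0, 0], [0.001, 0.018, 0, 0], [0.0, 0.022, 0, 0], [-0.001, 0.026, 0, 0], [-0.001, 0.029, 0, 0]]
75 [[-0.001, 0.004, 0, 0], [-0.003, 0.007, 0, 0], [-0.004, 0.011, 0, 0], [-0.006, 0.014, 0, 0], [-0.008, 0.017, 0, 0], [-0.009, 0.021, 0, 0], [-0.012, 0.024, 0, 0], [-0.014, 0.027, 0, 0]]
51 [[-0.002, 0
[... 992 characters left out ...]
003, -0.01, 0, 0], [-0.004, -0.014, 0, 0], [-0.005, -0.018, 0, 0], [-0.005, -0.021, 0, 0], [-0.005, -0.025, 0, 0], [-0.005, -0.029, 0, 0]]
-93 [[0.0, -0.003, 0, 0], [0.001, -0.007, 0, 0], [0.002, -0.011, 0, 0], [0.002, -0.014, 0, 0], [0.003, -0.018, 0, 0], [0.005, -0.021, 0, 0], [0.006, -0.025, 0, 0], [0.008, -0.028, 0, 0]]
-117 [[0.002, -0.003, 0, 0], [0.003, -0.007, 0, 0], [0.006, -0.01, 0, 0], [0.008, -0.013, 0, 0], [0.01, -0.016, 0, 0], [0.013, -0.018, 0, 0], [0.015, -0.021, 0, 0], [0.018, -0.023, 0, 0]]
-141 [[0.003, -0.002, 0, 0], [0.006, -0.005, 0, 0], [0.01, -0.006, 0, 0], [0.013, -0.008, 0, 0], [0.016, -0.01, 0, 0], [0.02, -0.011, 0, 0], [0.023, -0.013, 0, 0], [0.027, -0.014, 0, 0]]
```

Call:
carry_out(increments=[[0,0.008,0,0],[0.004,0.014,0,0],[0.008,0.014,0,0],[0.011,0.014,0,0],[0.015,0.014,0,0],[0.019,0.014,0,0],[0.022,0.014,0,0],[0.026,0.015,0,0]])

```text
time_s: 2.4
eef_pos: [0.4619, -0.0543, 0.1304]
tcp_rot: [0.001, 0.708, 0.707, -0.001]
contact_force: [-0.8, -4.9, 0.4]
opening: -0.0001
grip_force: 2.5
```

Call:
carry_out(increments=[[0.004,0.001,0,0],[0.007,0.001,0,0],[0.011,0.002,0,0],[0.014,0.004,0,0],[0.018,0.005,0,0],[0.021,0.007,0,0],[0.024,0.009,0,0],[0.028,0.01,0,0]])

```text
time_s: 3.2
eef_pos: [0.472, -0.0248, 0.1302]
tcp_rot: [-0.0, 0.707, 0.707, -0.0]
contact_force: [-1.5, -5.9, 1.5]
opening: 0.0
grip_force: 2.8
```

Contact is made and the push force is about 5 N as expected, so I'll continue.

Call:
carry_out(increments=[[0.003,0.003,0,0],[0.006,0.005,0,0],[0.009,0.007,0,0],[0.011,0.01,0,0],[0.014,0.012,0,0],[0.016,0.015,0,0],[0.018,0.018,0,0],[0.021,0.021,0,0]])

```text
time_s: 4.0
eef_pos: [0.4927, -0.0036, 0.1301]
tcp_rot: [-0.0, 0.707, 0.707, -0.0]
contact_force: [-3.4, -2.9, 2.2]
opening: 0.0001
grip_force: 2.3
```

Call:
carry_out(increments=[[0.001,0.004,0,0],[0.003,0.007,0,0],[0.005,0.01,0,0],[0.006,0.014,0,0],[0.008,0.017,0,0],[0.009,0.021,0,0],[0.009,0.024,0,0],[0.01,0.028,0,0]])

```text
time_s: 4.8
eef_pos: [0.5211, 0.006, 0.1302]
tcp_rot: [-0.0, 0.707, 0.707, -0.0]
contact_force: [-4.2, 0.3, -0.1]
opening: 0.0002
grip_force: 2.3
```

```bash
python3 - <<'E'
from h import *
c=eyes.capture('wrist');cv2.imwrite('pics/c.png',c['image']);print(arm.sense()['contact_force'],c['fx'],c['cx'],c['cy'])
E
```

```text
[-3.39747459  0.3423493  -1.5033763 ] 309.70691628693146 321.78763459911636 197.3086152273448
```

View pics/c.png

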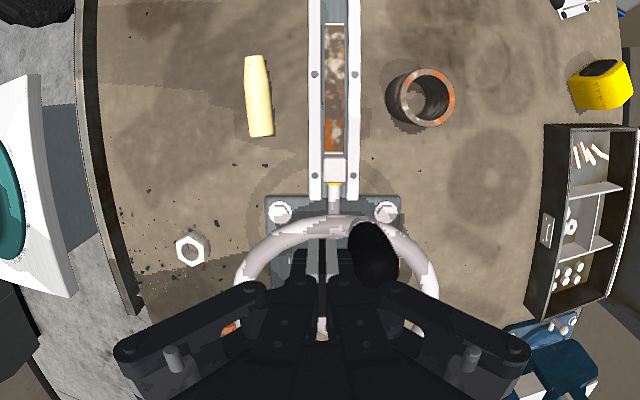

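The black handle, top at about (374,250), sits against the right side of the fingertips, and the bar and bystanders are undisturbed. I'll push on.

Call:
carry_out(increments=[[0.001,0.004,0,0],[0.001,0.007,0,0],[0.001,0.011,0,0],[0.001,0.015,0,0],[0.001,0.018,0,0],[0.0,0.022,0,0],[-0.001,0.026,0,0],[-0.001,0.029,0,0]])

```text
time_s: 5.65
eef_pos: [0.5502, 0.0053, 0.1302]
tcp_rot: [-0.0, 0.707, 0.707, 0.0]
contact_force: [-4.6, 1.5, -0.7]
opening: 0.0002
grip_force: 2.3
```

Call:
carry_out(increments=[[-0.001,0.004,0,0],[-0.003,0.007,0,0],[-0.004,0.011,0,0],[-0.006,0.014,0,0],[-0.008,0.017,0,0],[-0.009,0.021,0,0],[-0.012,0.024,0,0],[-0.014,0.027,0,0]])

```text
time_s: 6.45
eef_pos: [0.5774, -0.0092, 0.1304]
tcp_rot: [0.0, 0.707, 0.707, 0.0]
contact_force: [-3.6, 3.5, -0.1]
opening: -0.0002
grip_force: 2.3
```

Call:
carry_out(increments=[[-0.002,0.003,0,0],[-0.005,0.005,0,0],[-0.007,0.008,0,0],[-0.01,0.01,0,0],[-0.013,0.012,0,0],[-0.016,0.015,0,0],[-0.02,0.016,0,0],[-0.023,0.018,0,0]])

```text
time_s: 7.25
eef_pos: [0.5955, -0.0323, 0.1305]
tcp_rot: [0.0, 0.707, 0.707, 0.0]
contact_force: [-0.1, 3.4, -0.8]
opening: 0.0005
grip_force: 2.2
```

Call:
carry_out(increments=[[-0.003,0.002,0,0],[-0.007,0.003,0,0],[-0.01,0.005,0,0],[-0.014,0.006,0,0],[-0.017,0.006,0,0],[-0.021,0.007,0,0],[-0.025,0.008,0,0],[-0.028,0.008,0,0]])

```text
time_s: 8.05
eef_pos: [0.6032, -0.0605, 0.1304]
tcp_rot: [0.0, 0.707, 0.707, 0.0]
contact_force: [-0.1, 4.7, 1.6]
opening: 0.0
grip_force: 2.3
```

Call:
carry_out(increments=[[-0.004,0.0,0,0],[-0.008,0.0,0,0],[-0.011,0.0,0,0],[-0.015,-0.001,0,0],[-0.019,-0.002,0,0],[-0.022,-0.002,0,0],[-0.026,-0.003,0,0],[-0.029,-0.005,0,0]])

```text
time_s: 8.85
eef_pos: [0.5984, -0.0897, 0.1304]
tcp_rot: [0.001, 0.707, 0.707, 0.0]
contact_force: [3.6, 4.3, 0.4]
opening: 0.0002
grip_force: 2.2
```

Call:
carry_out(increments=[[-0.004,-0.001,0,0],[-0.007,-0.003,0,0],[-0.01,-0.005,0,0],[-0.014,-0.006,0,0],[-0.017,-0.009,0,0],[-0.02,-0.011,0,0],[-0.023,-0.013,0,0],[-0.025,-0.016,0,0]])

```text
time_s: 9.65
eef_pos: [0.5822, -0.115, 0.1304]
tcp_rot: [0.001, 0.707, 0.707, 0.0]
contact_force: [4.1, 2.7, -0.6]
opening: -0.0001
grip_force: 2.3
```

Call:
carry_out(increments=[[-0.003,-0.002,0,0],[-0.005,-0.005,0,0],[-0.007,-0.008,0,0],[-0.01,-0.011,0,0],[-0.011,-0.015,0,0],[-0.013,-0.018,0,0],[-0.015,-0.021,0,0],[-0.016,-0.025,0,0]])

```text
time_s: 10.45
eef_pos: [0.5569, -0.1304, 0.1303]
tcp_rot: [0.0, 0.707, 0.707, 0.0]
contact_force: [3.9, 0.5, -0.4]
opening: -0.0
grip_force: 2.3
```

Call:
carry_out(increments=[[-0.002,-0.003,0,0],[-0.003,-0.007,0,0],[-0.003,-0.01,0,0],[-0.004,-0.014,0,0],[-0.005,-0.018,0,0],[-0.005,-0.021,0,0],[-0.005,-0.025,0,0],[-0.005,-0.029,0,0]])

```text
time_s: 11.25
eef_pos: [0.5277, -0.1353, 0.1303]
tcp_rot: [0.0, 0.707, 0.707, -0.0]
contact_force: [5.4, -1.1, -0.4]
opening: -0.0002
grip_force: 2.3
```

Call:
carry_out(increments=[[0.0,-0.003,0,0],[0.001,-0.007,0,0],[0.002,-0.011,0,0],[0.002,-0.014,0,0],[0.003,-0.018,0,0],[0.005,-0.021,0,0],[0.006,-0.025,0,0],[0.008,-0.028,0,0]])

```text
time_s: 12.05
eef_pos: [0.4993, -0.1273, 0.1302]
tcp_rot: [-0.0, 0.707, 0.707, -0.0]
contact_force: [1.9, -3.5, 0.4]
opening: -0.0001
grip_force: 2.3
```

Call:
carry_out(increments=[[0.002,-0.003,0,0],[0.003,-0.007,0,0],[0.006,-0.01,0,0],[0.008,-0.013,0,0],[0.01,-0.016,0,0],[0.013,-0.018,0,0],[0.015,-0.021,0,0],[0.018,-0.023,0,0]])

```text
time_s: 12.85
eef_pos: [0.4764, -0.1091, 0.1302]
tcp_rot: [-0.0, 0.707, 0.707, -0.0]
contact_force: [2.2, -5.0, 0.5]
opening: -0.0
grip_force: 2.1
```

Call:
carry_out(increments=[[0.003,-0.002,0,0],[0.006,-0.005,0,0],[0.01,-0.006,0,0],[0.013,-0.008,0,0],[0.016,-0.01,0,0],[0.02,-0.011,0,0],[0.023,-0.013,0,0],[0.027,-0.014,0,0]])

```text
time_s: 13.65
eef_pos: [0.4627, -0.0818, 0.1302]
tcp_rot: [-0.0, 0.707, 0.707, -0.0]
contact_force: [0.5, -3.5, 0.4]
opening: 0.0001
grip_force: 2.3
```

Call:
carry_out(increments=[[0.003,-0.001,0,0],[0.006,-0.002,0,0],[0.009,-0.002,0,0],[0.012,-0.002,0,0],[0.012,-0.002,0,0],[0,-0.002,0,0],[-0.02,-0.002,0,0],[-0.025,-0.002,0,0]])

```text
time_s: 14.45
eef_pos: [0.461, -0.1087, 0.1303]
tcp_rot: [0.0, 0.708, 0.706, 0.0]
contact_force: [-0.6, -0.7, 0.5]
opening: -0.0002
grip_force: 0.0
```

```bash
cat > look.py <<'E'
from h import *
import pickle
box={'scene':(310,215,345,262),'side':(272,192,305,236)}
for n,(a,b,c_,d) in box.items():
    c=eyes.capture(n);c0=pickle.load(open(n+'.pkl','rb'));out=[]
    for im in (c0['image'],c['image']):
        m=(im.max(2)<45).astype(np.uint8);mm=np.zeros_like(m);mm[b:d,a:c_]=m[b:d,a:c_]
        k,l,s,ce=cv2.connectedComponentsWithStats(mm);i=1+s[1:,4].argmax();out.append((s[i],ce[i],onplane(c,*ce[i],.128)))
    print(n,out)
    cv2.imwrite(f'pics/e_{n}.png',cv2.resize(np.hstack([c0['image'][185:285,255:375],c['image'][185:285,255:375]]),None,fx=3,fy=3))
print(arm.sense()['eef_pos'],arm.sense()['time_s'])
E
python3 look.py
```

```text
scene [(array([324, 232,   8,  13,  78], dtype=int32), array([327.34615385, 238.20512821]), array([ 0.46285253, -0.03808027,  0.128     ])), (array([331, 216,  14,  41, 206], dtype=int32), array([338.21359223, 233.76699029]), array([ 0.49445744, -0.0429364 ,  0.128     ]))]
side [(array([284, 200,   9,  20, 142], dtype=int32), array([288.14788732, 210.05633803]), array([ 0.46471945, -0.03564202,  0.128     ])), (array([277, 198,  12,  15,  51], dtype=int32), array([284.1372549 , 206.25490196]), array([ 0.45544772, -0.01660954,  0.128     ]))]
[ 0.46091919 -0.10756873  0.13021955] 14.55
```

View pics/e_side.png

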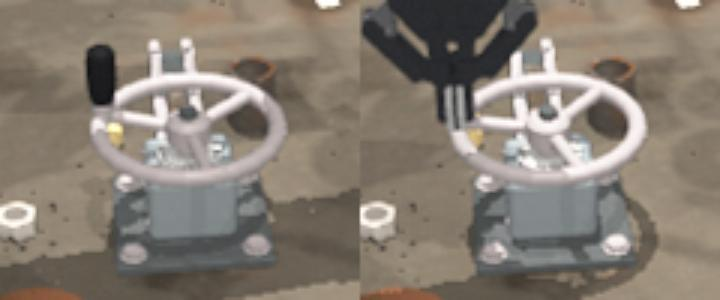

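The fingers hide the handle in this view, so I'll lift clear and look again.

Call:
carry_out(increments=[[0,0,-0.03,0],[0,0,-0.07,0],[0,0,-0.1,0],[0.03,0.04,-0.1,0],[0.05,0.085,-0.1,0],[0.08,0.13,-0.1,0],[0.1,0.17,-0.1,0],[0.107,0.19,-0.1,0]])

```text
time_s: 15.35
eef_pos: [0.6535, 0.0057, 0.2296]
tcp_rot: [-0.001, 0.705, 0.709, 0.001]
contact_force: [-0.6, -0.3, -0.2]
opening: -0.0002
grip_force: 0.0
```

```bash
python3 look.py
```

```text
scene [(array([324, 232,   8,  13,  78], dtype=int32), array([327.34615385, 238.20512821]), array([ 0.46285253, -0.03808027,  0.128     ])), (array([325, 235,   8,  13,  75], dtype=int32), array([328.6       , 241.26666667]), array([ 0.45954154, -0.04779107,  0.128     ]))]
side [(array([284, 200,   9,  20, 142], dtype=int32), array([288.14788732, 210.05633803]), array([ 0.46471945, -0.03564202,  0.128     ])), (array([283, 202,   9,  20, 145], dtype=int32), array([287.12413793, 212.36551724]), array([ 0.46218165, -0.04603116,  0.128     ]))]
[0.65272356 0.00384892 0.2290856 ] 15.45
```

View pics/e_side.png

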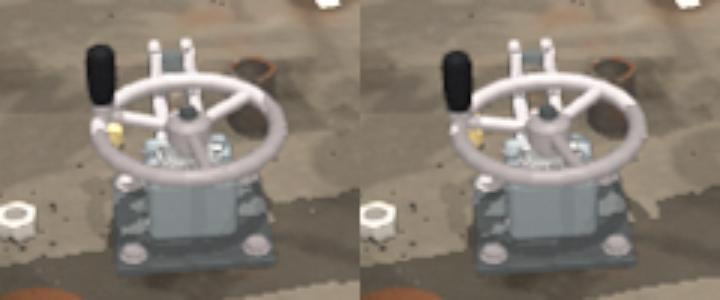

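The handle is about 10.4 mm short in both views; scene has it at (328.6,241.3) against (327.3,238.2) at the start. I'll go back and push those 10 mm.

Call:
carry_out(increments=[[-0.02,-0.03,0,0],[-0.05,-0.08,0,0],[-0.08,-0.125,0,0],[-0.1,-0.165,0,0],[-0.107,-0.19,0,0],[-0.107,-0.19,0.04,0],[-0.107,-0.19,0.08,0],[-0.107,-0.19,0.1,0]])

```text
time_s: 16.25
eef_pos: [0.458, -0.1066, 0.1282]
tcp_rot: [-0.002, 0.707, 0.707, -0.001]
contact_force: [0.0, 0.1, 0.2]
opening: 0.0002
grip_force: 0.0
```

Call:
carry_out(increments=[[0.01,0,0,0],[0.022,0,0,0],[0.032,0,0,0],[0.037,0,0,0],[0.041,0.001,0,0],[0.044,0.002,0,0],[0.047,0.003,0,0],[0.047,0.003,0,0]])

```text
time_s: 17.05
eef_pos: [0.4647, -0.0602, 0.1307]
tcp_rot: [0.001, 0.707, 0.707, 0.0]
contact_force: [-0.3, -3.4, 3.0]
opening: 0.0003
grip_force: 1.8
```

Call:
carry_out(increments=[[0,0,0,0],[-0.015,0,0,0],[-0.04,0,0,0],[-0.047,0,0,0],[-0.047,0,-0.03,0],[-0.047,0,-0.07,0],[-0.047,0,-0.1,0],[-0.047,0,-0.1,0]])

```text
time_s: 17.85
eef_pos: [0.4663, -0.1061, 0.2338]
tcp_rot: [0.002, 0.707, 0.707, 0.002]
contact_force: [0.6, -0.0, -0.0]
opening: 0.0001
grip_force: 0.0
```

Call:
carry_out(increments=[[0.03,0.04,0,0],[0.05,0.085,0,0],[0.08,0.13,0,0],[0.1,0.17,0,0],[0.107,0.187,0,0],[0.107,0.187,0,0]])

```text
time_s: 18.45
eef_pos: [0.6517, 0.0036, 0.2276]
tcp_rot: [-0.002, 0.706, 0.708, -0.0]
contact_force: [-0.2, 0.0, 0.3]
opening: -0.0002
grip_force: 0.0
```

```bash
python3 look.py
```

```text
scene [(array([324, 232,   8,  13,  78], dtype=int32), array([327.34615385, 238.20512821]), array([ 0.46285253, -0.03808027,  0.128     ])), (array([324, 232,   8,  13,  74], dtype=int32), array([327.36486486, 238.32432432]), array([ 0.46266003, -0.03841538,  0.128     ]))]
side [(array([284, 200,   9,  20, 142], dtype=int32), array([288.14788732, 210.05633803]), array([ 0.46471945, -0.03564202,  0.128     ])), (array([284, 201,   9,  19, 142], dtype=int32), array([288.16901408, 210.3028169 ]), array([ 0.46475172, -0.03679375,  0.128     ]))]
[6.49613843e-01 4.57742757e-04 2.28411011e-01] 18.55
```

The handle is now within about 1 mm of its start position and the arm is clear. I'll hand the job in.

```bash
python3 -c "
from workcell import arm
print(arm.close_job())"
```

```text
the job is handed in; nothing more can be done
None
```

I pushed the hand wheel clockwise through one full turn; both cameras show the handle back within about 1 mm of its start, and the job is handed in (no verdict came back, and I did not measure how far the bar was fed).

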